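# Load the locked wire chest

## Task

Put the loose wire spools away in the locked chest: push the red button so that the T-handle pops out, turn the handle clockwise to its stop, slide the cover fully open, and set every spool upright on a spindle of its own, right down on the well floor. Then slide the cover fully shut, turn the handle all the way back and push it down until it stays latched flush. Leave the hammer, wrench, flap disc and green jar where they are.

Things in the scene. Friction and masses are not known exactly. Their poses are not given: they have to be found in the camera images.
- chest: blue steel wire chest fixed to the bench, 180 mm (its x) by 600 mm (its y) by 78 mm tall. Origin on the bench, near its middle (x -90..90 mm, y -305..295 mm); its x points away from the robot, its y to the robot's left. From -y to +y: lock housing (y -305..-170), open spool well under the cover (y -170..60, inside 170 mm wide in x, floor 6 mm above the bench, rim at 78 mm), flat deck (y 60..295) over which the cover runs. It stands turned up to 0.1 rad about the vertical
- release_top (a point): centre of the top of the red round release button, 22 mm across, 86 mm above the bench and 8 mm above the lock housing. Pressing straight down, travel 6 mm, about 5 N at the bottom; springs back
- release (a joint): button travel, m: 0 out, 0.006 fully pressed. The handle pops out when it passes about 0.003; the button also dips by itself while the handle is pushed home past the latch
- t_grip (a point): centre of the black T-handle's cross bar: 76 mm long, 18 mm wide, 16 mm tall; its middle is 68 mm above the bench when latched (top about flush with the housing) and 98 mm when popped out. It sits in an 88 mm square recess 22 mm deep, so the bar cannot be gripped well until it has popped out. The point's y axis runs along the bar. The turning axis is vertical through this point. Gripped across its 18 mm width from above, then turned
- t_handle (a joint): how far the T-handle has popped out, m: about 0.001 when latched, 0.030 fully out. A spring lifts it (about 3 N out, 7 N home); pushing it home over the latch takes about 10 to 15 N at any point near the middle of the bar; it latches by itself at about 0.001 and stays down. It can only go down when turned back to within about 0.1 rad of 0
- t_turn (a joint): turn of the T-handle, rad, positive clockwise seen from above: 0 locked (bar along the chest's y), 1.35 stop (unlocked). Stays where it is left; friction about 0.12 N m. Turns only when popped out. The cover is free above about 1.0; with the handle turned back the bolt bars the cover from opening or shutting
- cover_grip (a point): middle of the cover's handle: a black round bar 12 mm thick and about 90 mm long along the chest's x, its centre line 118 mm above the bench and 34 mm above the aluminium cover (cover 174 by 235 mm, top 84 mm above the bench). Moves with the cover
- cover (a joint): travel of the sliding cover, m: 0 shut, 0.230 fully open; it slides along the chest's +y. Friction about 2 N; stays where it is left
- spindle_1 (a point): foot of the first (nearest the lock) of three fixed upright spindles in the chest's well: the point on the spindle's axis at the well floor, 6 mm above the bench. Spindle: steel, 12 mm diameter, round-ended, 40 mm tall above the floor
- spindle_2 (a point): foot of the second (72 mm further along the chest's y) of three fixed upright spindles in the chest's well: the point on the spindle's axis at the well floor, 6 mm above the bench. Spindle: steel, 12 mm diameter, round-ended, 40 mm tall above the floor
- spindle_3 (a point): foot of the third (72 mm further again) of three fixed upright spindles in the chest's well: the point on the spindle's axis at the well floor, 6 mm above the bench. Spindle: steel, 12 mm diameter, round-ended, 40 mm tall above the floor. Loaded neighbours leave only 16 mm between them: hold a spool there by its sides along the chest's x
- spool_a: wire spool standing upright on the bench: orange flanges, copper wire; a cylinder 56 mm in diameter and 46 mm tall (flanges and winding practically one diameter), 350 g, with a 16 mm bore right through it. Origin: centre of its underside, z up along the bore. May be absent (None)
- spool_b: wire spool standing upright on the bench: blue flanges, brass wire; a cylinder 56 mm in diameter and 46 mm tall (flanges and winding practically one diameter), 350 g, with a 16 mm bore right through it. Origin: centre of its underside, z up along the bore. May be absent (None)
- spool_c: wire spool standing upright on the bench: yellow flanges, steel wire; a cylinder 56 mm in diameter and 46 mm tall (flanges and winding practically one diameter), 350 g, with a 16 mm bore right through it. Origin: centre of its underside, z up along the bore. May be absent (None)
- spool_d: wire spool standing upright on the bench: green flanges, copper wire; a cylinder 56 mm in diameter and 46 mm tall (flanges and winding practically one diameter), 350 g, with a 16 mm bore right through it. Origin: centre of its underside, z up along the bore. May be absent (None)
- hammer: bystander: hammer lying left of the chest; leave alone
- wrench: bystander: flat steel wrench lying in front of the chest; leave alone
- flap_disc: bystander: orange grinding disc, 114 mm across, to the right of the chest; leave alone
- spray_jar: bystander: green jar, 64 mm across, 110 mm tall, behind the chest; leave alone

How it is judged (in metres and radians):
On the way, in this order (a step that is already met when the one before it is completed fails the run):
1. the T-handle has popped out (value of joint t_handle above 0.022 m), for 0.1 s.
2. the T-handle is turned clockwise to unlatch (value of joint t_turn above 1.15 rad), for 0.1 s.
3. the cover is slid open (value of joint cover above 0.205 m), for 0.1 s.
4. every spool sits on a spindle, down on the well floor, the cover still open (((horizontal distance between spool_a and spindle_1 below 0.005 m and distance between spool_a and spindle_1 below 0.007 m) or (horizontal distance between spool_a and spindle_2 below 0.005 m and distance between spool_a and spindle_2 below 0.007 m) or (horizontal distance between spool_a and spindle_3 below 0.005 m and distance between spool_a and spindle_3 below 0.007 m)) and ((horizontal distance between spool_b and spindle_1 below 0.005 m and distance between spool_b and spindle_1 below 0.007 m) or (horizontal distance between spool_b and spindle_2 below 0.005 m and distance between spool_b and spindle_2 below 0.007 m) or (horizontal distance between spool_b and spindle_3 below 0.005 m and distance between spool_b and spindle_3 below 0.007 m)) and ((horizontal distance between spool_c and spindle_1 below 0.005 m and distance between spool_c and spindle_1 below 0.007 m) or (horizontal distance between spool_c and spindle_2 below 0.005 m and distance between spool_c and spindle_2 below 0.007 m) or (horizontal distance between spool_c and spindle_3 below 0.005 m and distance between spool_c and spindle_3 below 0.007 m)) and ((horizontal distance between spool_d and spindle_1 below 0.005 m and distance between spool_d and spindle_1 below 0.007 m) or (horizontal distance between spool_d and spindle_2 below 0.005 m and distance between spool_d and spindle_2 below 0.007 m) or (horizontal distance between spool_d and spindle_3 below 0.005 m and distance between spool_d and spindle_3 below 0.007 m)) and linear speed of each of spool_a, spool_b, spool_c, spool_d below 0.02 m/s and value of joint cover above 0.19 m), for 0.3 s.
5. the cover is slid shut (value of joint cover below 0.008 m), for 0.1 s.
6. the T-handle is turned back (value of joint t_turn below 0.2 rad), for 0.1 s.
At the end, for the whole second after the job is handed in: every spool present sits over one of the spindles (within 5 mm sideways, underside within 7 mm of the spindle's foot) and is at rest; the cover is shut (within 8 mm); the T-handle is turned back (within 0.2 rad) and latched down (within 4 mm) (((horizontal distance between spool_a and spindle_1 below 0.005 m and distance between spool_a and spindle_1 below 0.007 m) or (horizontal distance between spool_a and spindle_2 below 0.005 m and distance between spool_a and spindle_2 below 0.007 m) or (horizontal distance between spool_a and spindle_3 below 0.005 m and distance between spool_a and spindle_3 below 0.007 m)) and ((horizontal distance between spool_b and spindle_1 below 0.005 m and distance between spool_b and spindle_1 below 0.007 m) or (horizontal distance between spool_b and spindle_2 below 0.005 m and distance between spool_b and spindle_2 below 0.007 m) or (horizontal distance between spool_b and spindle_3 below 0.005 m and distance between spool_b and spindle_3 below 0.007 m)) and ((horizontal distance between spool_c and spindle_1 below 0.005 m and distance between spool_c and spindle_1 below 0.007 m) or (horizontal distance between spool_c and spindle_2 below 0.005 m and distance between spool_c and spindle_2 below 0.007 m) or (horizontal distance between spool_c and spindle_3 below 0.005 m and distance between spool_c and spindle_3 below 0.007 m)) and ((horizontal distance between spool_d and spindle_1 below 0.005 m and distance between spool_d and spindle_1 below 0.007 m) or (horizontal distance between spool_d and spindle_2 below 0.005 m and distance between spool_d and spindle_2 below 0.007 m) or (horizontal distance between spool_d and spindle_3 below 0.005 m and distance between spool_d and spindle_3 below 0.007 m)) and linear speed of each of spool_a, spool_b, spool_c, spool_d below 0.02 m/s and value of joint cover below 0.008 m and value of joint t_turn below 0.2 rad and value of joint t_handle below 0.004 m); the robot touches nothing.
It fails at once if the hammer is shifted by more than 3 cm (distance of hammer from where it was at the start of the episode above 0.03 m).
It fails at once if the wrench is shifted by more than 3 cm (distance of wrench from where it was at the start of the episode above 0.03 m).
It fails at once if the flap disc is shifted by more than 3 cm (distance of flap_disc from where it was at the start of the episode above 0.03 m).
It fails at once if the spray jar is shifted by more than 3 cm (distance of spray_jar from where it was at the start of the episode above 0.03 m).
Of spool_a, spool_b, spool_c, spool_d only 2 to 3 are there at a start; the rules pass over those that are not, and their reading is None.
At some moment in a run one of spool_a, spool_b, spool_c, spool_d may be knocked a few centimetres aside while the robot is not near it.
It also fails if it takes over 208 s, if anything falls off the work surface, if the arm or the gripper's body presses on something with over 40 N, if the wrist force passes 120 N, or if a joint passes its speed limit or range.

## Robot

A 6-joint arm with a two-finger parallel gripper is mounted at the origin on the work surface. World frame = base frame: x ahead of the robot, y to its left, z up, the work surface at z = 0. Lengths are in m, angles in degrees, forces in N, time in s.
With the tool pointing down it reaches from about 0.3 to 0.75 m from the base axis. Payload 8.5 kg.
Tool frame: the origin (TCP) lies on the centre line of the jaws, within the pads' length; the fingertips stand 17 mm ahead of it and the grasp point (between the pads) lies 2 mm behind it; z points along the fingers, y is the line along which they close (so a half turn about z gives the same grasp; the last joint's range is limited). The gripper opens to 85 mm and grips with 20 to 120 N. Pads are 22 mm wide; open, the fingers measure 114 mm over their backs; the gripper's body (76 mm by 85 mm) begins 54 mm behind the grasp point. The pads swing forward as they close: fully open they stand 13 mm farther back than shut.
Start: joints at [58.768, 21.807, 74.336, -0, 83.858, -12.336], TCP at [0.178, 0.52, 0.248] pointing down, gripper open.
Joint ranges: [-178.18, 178.18], [-50.72, 133.34], [12.68, 142.11], [-81.47, 261.47], [9.98, 163.14], [-165.26, 165.26]. Speed limits (degrees/s): [136.94, 136.94, 180, 180, 180, 180].

## Interface

Orientations are given as a 3x3 rotation matrix whose columns are the frame's x, y, z axes.
In Python, from rig import env gives the robot as it stands.
- The arm moves only by the shell command python3 -m handwheel 'ROWS' [OPENING] [FORCE]. ROWS is JSON, a list that holds one entry, the list of rows, each a list of 4 numbers: the shift along the tool's x, y, z in m, then the turn about the tool's z in rad. In form: [[[x, y, z, roll], ...]]. A call has 1 to 5 rows; each row shifts and turns the commanded pose from where the row before left it, along the tool's axes as they then stand; what a row does not reach is not made up. A row lasts 1/12 s, in which the tool goes at most 41.7 mm and 7.16 degrees, less where a joint would pass 70% of its speed; a pose out of reach is approached as far as the arm can. A call is refused whole if a number of a shift passes 0.0417 or a number of a turn 0.125, either way. A call with a gripper value outside its range is refused whole. OPENING is the opening in per cent of the stroke, from 0 (shut) to 100 (fully open), set as the call begins (- or left out, the last holds). The fingers move at their own pace and stop on an object; FORCE is the grip in N (left out, the last holds). Time passes only in rows, so rows that do not move let the fingers close. It gives the time, the measured TCP pose, the force and the opening at its end, in the units of the state.
- env.observe(): the state, without advancing time (a new reading comes with each control period).
- env.get_image(name): name is "side" or "top" or "wrist"; returns (picture, depth): 384x512x3 uint8, red, green, blue; 384x512 float32, m along the optical axis (not along the pixel's ray), 0 where there is no reading.
- env.camera_params(name): a dict with "K" (3x3 intrinsics, pixels), "D" ([k1, k2, p1, p2, k3] as OpenCV has them; the pictures are not rectified), "rvec" (rotation vector, rad) and "tvec" (3), from world to camera coordinates, as OpenCV has them. Camera axes: x right, y down, z forward; pixel columns grow to the right and rows downward; lengths in m; the calibration is good to about 2 mm. A picture is of the moment at which its call begins: read the wrist's pose just before it. camera_params takes no time and is no camera call; for the wrist camera it gives the pose at the moment of the call.
- env.close_job(): hands the job in, once; it reports no verdict.
The state is a dict: "time_s": time; "q": joint angles; "qvel": joint speeds; "joint_efforts": joint torques, N m; "position": TCP position; "tool_rot": TCP orientation; "ft_force": force on the tool from outside, world axes, zero at the start; "wrist_torque": the same for the moment, N m; "grip_width": finger opening in m.
Only numpy, scipy, OpenCV 4.12 (cv2) and the standard library are available. Lean on these libraries where they do the work, as an engineer would, in place of code of your own. Each camera call takes 0.05 s, during which the arm holds its last target. There are 200 camera calls.

## Working session

There is one attempt and no reset: what is moved stays moved. The work goes in short steps, Python scripts to look and compute and a shell command to move; the robot and the scene stay as the last step left them, time stands still between calls to the robot, and variables do not carry over. Pictures are saved under pics/ and viewed, on a budget of 14 in all, crops included, one or two more only if the job needs it, and the job is handed in when it is done.

```bash
mkdir -p pics; ls
cat > h.py <<'E'
from rig import env
import numpy as np, cv2
def save(n,img): cv2.imwrite('pics/'+n+'.png',img[...,::-1])
def world(cam,p,u,v,d=None,z=None):
    K,D=np.array(p['K']),np.array(p['D']);R=cv2.Rodrigues(np.array(p['rvec'],float))[0];t=np.array(p['tvec'],float).ravel()
    n=cv2.undistortPoints(np.array([[[u,v]]],float),K,D)[0,0];r=R.T@np.array([n[0],n[1],1]);c=-R.T@t
    return c+r*(d if z is None else (z-c[2])/r[2])
E
python3 - <<'E'
from h import *
s=env.observe();print({k:np.round(v,3).tolist() for k,v in s.items()})
a,d=env.get_image('top');b,e=env.get_image('side')
np.savez('pics/i0',a=a,d=d,b=b,e=e)
save('top0',cv2.resize(a,(800,600)));save('side0',b)
for n in('top','side'):print(env.camera_params(n))
E
```

```text
pics
{'time_s': 0.0, 'q': [58.766, 21.843, 74.387, 0.001, 83.858, -12.336], 'qvel': [0.004, 0.058, 0.002, -0.039, -0.063, -0.069], 'joint_efforts': [-0.001, -44.846, -23.128, -0.0, 0.005, 0.0], 'position': [0.178, 0.52, 0.248], 'tool_rot': [[-0.946, 0.324, -0.001], [0.324, 0.946, -0.001], [0.0, -0.001, -1.0]], 'ft_force': [-0.214, 0.306, 0.029], 'wrist_torque': [0.049, 0.045, -0.01], 'grip_width': 0.086}
{'K': array([[351.80477849,   0.        , 251.86273297],
       [  0.        , 351.80477849, 189.2612751 ],
       [  0.        ,   0.        ,   1.        ]]), 'D': array([0.03090031, 0.        , 0.        , 0.        , 0.        ]), 'rvec': array([ 2.19470511, -2.17728324,  0.06945987]), 'tvec': array([0.05121041, 0.57782494, 1.22186329])}
{'K': array([[457.71848295,   0.        , 242.6894218 ],
       [  0.        , 457.71848295, 184.59806706],
       [  0.        ,   0.        ,   1.        ]]), 'D': array([-0.06550707,  0.        ,  0.        ,  0.        ,  0.        ]), 'rvec': array([ 2.17437327, -0.72999151,  0.35444476]), 'tvec': array([-0.42236071,  0.31258453,  1.19446282])}
```

View pics/top0.png

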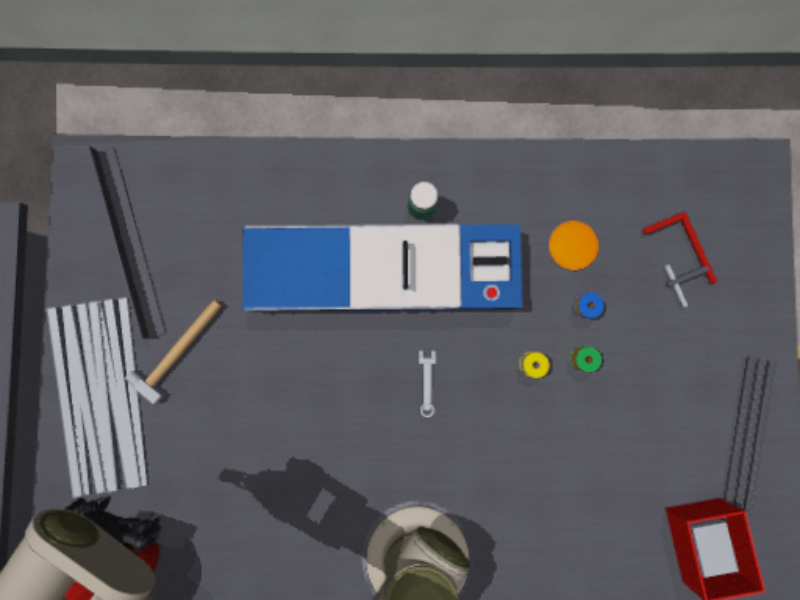

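View pics/side0.png

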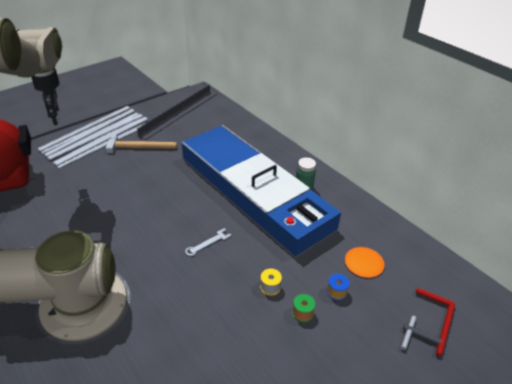

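The top view (800 px wide) shows the chest at x 243–522, y 225–312. The button is at (491,293), the T-bar at (490,261) and the cover bar at (406,265). There are three spools: yellow (536,365), green (588,360) and blue (591,306). The wrench lies at (427,385) and the jar at (423,198).

Run:
```python
from h import *
f=np.load('pics/i0.npz');a=f['a'];d=f['d'];P=env.camera_params('top')
hsv=cv2.cvtColor(a,cv2.COLOR_RGB2HSV)
def blob(lo,hi,box,smin=120,vmin=80):
    x0,y0,x1,y1=[int(c*.64) for c in box];m=cv2.inRange(hsv,(lo,smin,vmin),(hi,255,255));k=np.zeros_like(m);k[y0:y1,x0:x1]=m[y0:y1,x0:x1]
    n,l,s,c=cv2.connectedComponentsWithStats(k);return l==1+np.argmax(s[1:,4])
def rep(n,m,z):
    v,u=np.nonzero(m);c,r=cv2.minEnclosingCircle(np.c_[u,v].astype(np.float32))
    print(n,len(u),'mean',world(0,P,u.mean(),v.mean(),z=z).round(4),'enc',world(0,P,*c,z=z).round(4),'depth z',np.median([world(0,P,x,y,d=d[y,x])[2] for x,y in zip(u,v)]).round(4))
rep('yel',blob(20,35,(500,330,570,400)),.046)
rep('grn',blob(45,85,(560,330,620,385)),.046)
rep('blu',blob(95,130,(565,285,620,330)),.046)
m=blob(0,8,(475,280,510,305));rep('btn',m,.086)
ch=cv2.inRange(hsv,(95,120,60),(130,255,255))>0
ch[:, :int(235*.64)]=0;ch[:,int(530*.64):]=0;ch[:int(210*.64)]=0;ch[int(320*.64):]=0
# top surface only via depth
v,u=np.nonzero(ch);w=np.array([world(0,P,x,y,d=d[y,x]) for x,y in zip(u,v)]);k=abs(w[:,2]-.078)<.012
print('chestz',np.median(w[:,2]),k.sum())
dk=(a.max(2)<60)
for n,b,z in(('T',(465,245,515,278),.076),('cov',(396,232,418,298),.124)):
    mm=np.zeros_like(dk);x0,y0,x1,y1=[int(c*.64) for c in b];mm[y0:y1,x0:x1]=dk[y0:y1,x0:x1];rep(n,mm,z)
# chest outline: blue+white by depth
H=np.zeros(d.shape,np.uint8)
for y in range(130,210):
    for x in range(145,345):
        if d[y,x]>0 and .06<world(0,P,x,y,d=d[y,x])[2]<.1:H[y,x]=1
n,l,s,c=cv2.connectedComponentsWithStats(H);H=l==1+np.argmax(s[1:,4]);v,u=np.nonzero(H)
W=np.array([world(0,P,x,y,z=.078)[:2] for x,y in zip(u,v)],np.float32);r=cv2.minAreaRect(W);print('chest rect',r,cv2.boxPoints(r))
```

```text
yel 226 mean [ 0.428  -0.2554  0.046 ] enc [ 0.4284 -0.2531  0.046 ] depth z 0.0457
grn 200 mean [ 0.4414 -0.3698  0.046 ] enc [ 0.4428 -0.3689  0.046 ] depth z 0.0458
blu 202 mean [ 0.5594 -0.3771  0.046 ] enc [ 0.5595 -0.3762  0.046 ] depth z 0.0456
btn 20 mean [ 0.5826 -0.1524  0.086 ] enc [ 0.5833 -0.1519  0.086 ] depth z 0.0856
chestz 0.07822727419701181 4737
T 87 mean [ 0.6523 -0.1514  0.076 ] enc [ 0.6523 -0.1518  0.076 ] depth z 0.0781
cov 64 mean [0.6375 0.0317 0.124 ] enc [0.6364 0.0329 0.124 ] depth z 0.1234
chest rect ((0.6361596584320068, 0.08182588219642639), (0.18153630197048187, 0.6015775203704834), 1.0006886720657349) [[ 0.54015225  0.38098356]
 [ 0.5506584  -0.22050223]
 [ 0.73216707 -0.2173318 ]
 [ 0.7216609   0.384154  ]]
```

```bash
cat >> h.py <<'E'
PSI=0.0175; O=np.array([.6361,.0868])
Rc=np.array([[np.cos(PSI),-np.sin(PSI)],[np.sin(PSI),np.cos(PSI)]])
def togo(x,y,z,ang=None):
    s=env.observe();R=np.array(s['tool_rot']);p=np.array(s['position'])
    a=np.arctan2(R[1,1],R[0,1]);m='' if ang is None else round(float((a-ang+np.pi/2)%np.pi-np.pi/2),4)
    print('t',round(s['time_s'],2),'pos',p.round(4),'yaw',round(float(a),4),'tilt',R[:2,2].round(3),'F',np.round(s['ft_force'],1),'w',round(float(s['grip_width']),4),'q',np.round(s['q'],0)); print(' togo tool',(R.T@(np.array([x,y,z])-p)).round(4),'roll',m)
E
W='python3 -m handwheel'
$W '[[[0,0,0,0.1223],[0,0,0,0.1223],[0,0,0,0.1223],[0,0,0,0.1223],[0,0,0,0.1223]]]' 0 40
$W '[[[0,0,0,0.1223],[0,0,0,0.1223],[0,0,0,0.1223],[0,0,0,0.1223],[0,0,0,0.1223]]]'
$W '[[[-0.035,0.021,0,0],[-0.035,0.021,0,0],[-0.035,0.021,0,0],[-0.035,0.021,0,0],[-0.035,0.021,0,0]]]'
$W '[[[-0.035,0.021,0,0],[-0.035,0.021,0,0],[-0.035,0.021,0,0],[-0.035,0.021,0,0],[-0.035,0.021,0,0]]]'
python3 -c "from h import *;togo(.5833,-.152,.15,PSI)"
```

```text
time_s: 0.52
position: [0.178, 0.5202, 0.2479]
tool_rot: [[-0.584, 0.812, -0.001], [0.812, 0.584, -0.001], [-0.0, -0.001, -1.0]]
ft_force: [0.8, 0.5, 0.6]
grip_width: 0.0261
time_s: 0.93
position: [0.178, 0.5202, 0.2479]
tool_rot: [[-0.012, 1.0, -0.001], [1.0, 0.012, -0.001], [-0.001, -0.001, -1.0]]
ft_force: [0.0, -0.2, 0.1]
grip_width: -0.0002
time_s: 1.35
position: [0.2865, 0.3455, 0.2481]
tool_rot: [[-0.019, 1.0, -0.0], [1.0, 0.019, -0.0], [-0.0, -0.0, -1.0]]
ft_force: [1.2, 0.2, 0.2]
grip_width: -0.0003
time_s: 1.77
position: [0.3948, 0.1723, 0.2483]
tool_rot: [[-0.018, 1.0, -0.0], [1.0, 0.018, 0.0], [0.0, -0.0, -1.0]]
ft_force: [1.7, 1.2, -0.5]
grip_width: 0.0004
t 1.77 pos [0.3948 0.1723 0.2483] yaw 0.0179 tilt [-0.  0.] F [ 1.7  1.2 -0.5] w 0.0004 q [ 8. 10. 92.  0. 79.  7.]
 togo tool [-0.3276  0.1826  0.0982] roll 0.0004
```

```bash
W='python3 -m handwheel'
$W '[[[-0.033,0.018,0,0],[-0.033,0.018,0,0],[-0.033,0.018,0,0],[-0.033,0.018,0,0],[-0.033,0.018,0,0]]]' >/dev/null
$W '[[[-0.033,0.018,0,0],[-0.033,0.018,0,0],[-0.033,0.018,0,0],[-0.033,0.018,0,0],[-0.033,0.018,0,0]]]'
$W '[[[0.002,0.003,0,0],[0,0,0,0],[0,0,0,0]]]' >/dev/null
python3 - <<'E'
from h import *
togo(.5833,-.152,.15,PSI)
P=env.camera_params('wrist');a,d=env.get_image('wrist');np.savez('pics/w1',a=a,d=d,**{k:np.array(v) for k,v in P.items()})
save('w1',a)
E
```

```text
time_s: 2.6
position: [0.5807, -0.1543, 0.2479]
tool_rot: [[-0.018, 1.0, -0.001], [1.0, 0.018, 0.0], [0.0, -0.001, -1.0]]
ft_force: [0.6, 0.5, -0.4]
grip_width: 0.0002
t 2.85 pos [ 0.5829 -0.15    0.2478] yaw 0.0182 tilt [-0.001  0.001] F [-0.4  1.2 -0.3] w 0.0002 q [-26.  27.  66.   0.  87. -27.]
 togo tool [-0.0021  0.0004  0.0978] roll 0.0007
```

View pics/w1.png

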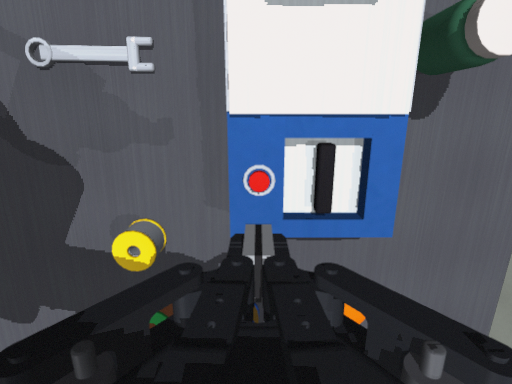

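The wrist view shows the button at (259,182), the T-bar from (324,145) to (324,213), and yellow at (134,251).

Run:
```python
from h import *
f=np.load('pics/w1.npz');P={k:f[k] for k in('K','D','rvec','tvec')}
for n,u,v,z in(('btn',259.5,182,.086),('T',324,178,.076),('Ta',325,144,.076),('Tb',323,213,.076),('hous c1',229,114,.078),('c2',406,115,.078),('c3',231,236,.078),('c4',394,238,.078),('yel',134,251,.046)):
    w=world(0,P,u,v,z=z);c=Rc.T@(w[:2]-O);print(n,w.round(4),'chest',c.round(4),'zdepth',world(0,P,u,v,d=f['d'][int(v),int(u)])[2].round(3))
```

```text
btn [ 0.5854 -0.1534  0.086 ] chest [-0.0549 -0.2393] zdepth 0.087
T [ 0.6534 -0.1502  0.076 ] chest [ 0.0131 -0.2372] zdepth 0.077
Ta [ 0.6516 -0.1146  0.076 ] chest [ 0.0119 -0.2016] zdepth 0.075
Tb [ 0.6554 -0.1893  0.076 ] chest [ 0.0145 -0.2764] zdepth 0.058
hous c1 [ 0.5539 -0.0868  0.078 ] chest [-0.0852 -0.1721] zdepth 0.08
c2 [ 0.7291 -0.0843  0.078 ] chest [ 0.09   -0.1727] zdepth 0.078
c3 [ 0.5552 -0.2175  0.078 ] chest [-0.0863 -0.3028] zdepth 0.241
c4 [ 0.7362 -0.2165  0.078 ] chest [ 0.0947 -0.305 ] zdepth 0.001
yel [ 0.4309 -0.2549  0.046 ] chest [-0.2112 -0.338 ] zdepth 0.033
```

```bash
W='python3 -m handwheel'
$W '[[[-0.003,0.0015,0.035,0],[0,0,0.035,0],[0,0,0.035,0],[0,0,0.030,0],[0,0,0,0]]]' >/dev/null
$W '[[[0,0,0.007,0],[0,0,0.003,0],[0,0,0.003,0],[0,0,0.002,0],[0,0,0,0]]]'
python3 - <<'E'
from h import *
togo(.5845,-.1528,.097,PSI)
P=env.camera_params('wrist');a,d=env.get_image('wrist');np.savez('pics/w2',a=a,d=d,**{k:np.array(v) for k,v in P.items()})
print(np.isfinite(d).sum()); 
z=[[ (v,u,round(float(world(0,P,u,v,d=d[v,u])[2]),3)) for u in (330,350,370,390,410,430)] for v in (160,190,220)];print(z);save('w2',a)
E
```

```text
time_s: 3.73
position: [0.5855, -0.1535, 0.0997]
tool_rot: [[-0.018, 1.0, 0.003], [1.0, 0.018, -0.001], [-0.001, 0.003, -1.0]]
ft_force: [0.2, 1.9, 2.4]
grip_width: -0.0002
t 3.73 pos [ 0.5855 -0.1535  0.0997] yaw 0.0181 tilt [ 0.003 -0.001] F [0.2 1.9 2.4] w -0.0002 q [-26.  35.  77.   0.  67. -27.]
 togo tool [ 0.0007 -0.001   0.0027] roll 0.0006
196608
[[(160, 330, 0.058), (160, 350, 0.059), (160, 370, 0.058), (160, 390, 0.058), (160, 410, 0.057), (160, 430, 0.058)], [(190, 330, 0.058), (190, 350, 0.058), (190, 370, 0.058), (190, 390, 0.1), (190, 410, 0.105), (190, 430, 0.106)], [(220, 330, 0.057), (220, 350, 0.057), (220, 370, 0.072), (220, 390, 0.104), (220, 410, 0.106), (220, 430, 0.058)]]
```

```bash
W='python3 -m handwheel'
$W '[[[0,0,-0.04,0],[0,0,-0.04,0],[0,0,0,0]]]' 50 >/dev/null
python3 - <<'E'
from h import *
P=env.camera_params('wrist');a,d=env.get_image('wrist')
w=np.array([world(0,P,u,v,d=d[v,u]) for v in range(60,300) for u in range(250,480)])
k=(w[:,2]>.1)&(w[:,2]<.112)&(w[:,0]>.6)&(abs(w[:,1]+.15)<.06);b=w[k];r=cv2.minAreaRect(b[:,:2].astype(np.float32));print(len(b),r,b[:,2].mean())
togo(*r[0],.099,PSI)
E
```

```text
2310 ((0.654148519039154, -0.15139716863632202), (0.01857803948223591, 0.07466064393520355), 1.154056191444397) 0.10508131993817424
t 4.08 pos [ 0.5863 -0.1541  0.183 ] yaw 0.0181 tilt [ 0.008 -0.004] F [ 0.4 -0.4 -0.6] w 0.0421 q [-26.  30.  71.  -0.  78. -27.]
 togo tool [0.0019 0.0672 0.0845] roll 0.0006
```

```bash
W='python3 -m handwheel'
$W '[[[0.002,0.0335,0,0],[0,0.0335,0,0],[0,0,0.04,0],[0,0,0.03,0],[0,0,0,0]]]' >/dev/null
python3 -c "from h import *;togo(.6541,-.1514,.099,PSI)"
```

```text
t 4.5 pos [ 0.6491 -0.149   0.1011] yaw 0.0183 tilt [-0.012  0.005] F [-0.3  0.  -1.5] w 0.0428 q [-23.  41.  65.  -0.  75. -24.]
 togo tool [-0.0025  0.005   0.0021] roll 0.0008
```

```bash
W='python3 -m handwheel'
$W '[[[0,0,0,0],[0,0,0,0],[0,0,0,0]]]' >/dev/null
python3 -c "from h import *;togo(.6541,-.1514,.099,PSI)"
```

```text
t 4.75 pos [ 0.6524 -0.1507  0.1108] yaw 0.0178 tilt [ 0.003 -0.002] F [0.1 0.1 0.8] w 0.043 q [-23.  40.  65.  -0.  75. -24.]
 togo tool [-0.0007  0.0016  0.0118] roll 0.0003
```

Now I'll lower, grip, and turn clockwise 1.4 rad (a bit past the stop).

```bash
W='python3 -m handwheel'
$W '[[[-0.001,0.002,0.012,0],[0,0,0,0],[0,0,0,0]]]' >/dev/null
python3 -c "from h import *;togo(.6541,-.1514,.099,PSI)"
$W '[[[0,0,0,0],[0,0,0,0],[0,0,0,0],[0,0,0,0]]]' 0 50
$W '[[[0,0,0,0.1],[0,0,0,0.1],[0,0,0,0.1],[0,0,0,0.1],[0,0,0,0.1]]]'
$W '[[[0,0,0,0.1],[0,0,0,0.1],[0,0,0,0.1],[0,0,0,0.1],[0,0,0,0.1]]]'
python3 -c "from h import *;togo(.6541,-.1514,.099,PSI);print(env.observe()['wrist_torque'])"
$W '[[[0,0,0,0.1],[0,0,0,0.1],[0,0,0,0.1],[0,0,0,0.05],[0,0,0,0]]]'
python3 -c "from h import *;togo(.6541,-.1514,.099,PSI);print(env.observe()['wrist_torque'])"
```

```text
t 5.0 pos [ 0.6535 -0.1512  0.096 ] yaw 0.0179 tilt [-0.001  0.   ] F [-0.5 -0.9  0.2] w 0.0426 q [-23.  41.  65.  -0.  74. -24.]
 togo tool [-0.0002  0.0005 -0.003 ] roll 0.0004
time_s: 5.33
position: [0.6538, -0.1513, 0.0968]
tool_rot: [[-0.018, 1.0, 0.0], [1.0, 0.018, -0.0], [-0.0, 0.0, -1.0]]
ft_force: [-2.0, 0.0, 2.8]
grip_width: 0.0169
time_s: 5.75
position: [0.654, -0.1513, 0.0968]
tool_rot: [[0.468, 0.884, 0.001], [0.884, -0.468, -0.0], [-0.0, 0.001, -1.0]]
ft_force: [-0.0, -0.8, 2.0]
grip_width: 0.017
time_s: 6.17
position: [0.6541, -0.1515, 0.0968]
tool_rot: [[0.834, 0.551, 0.001], [0.551, -0.834, -0.001], [0.001, 0.001, -1.0]]
ft_force: [0.2, -0.5, 1.2]
grip_width: 0.0176
t 6.17 pos [ 0.6541 -0.1515  0.0968] yaw -0.9867 tilt [ 0.001 -0.001] F [ 0.2 -0.5  1.2] w 0.0176 q [-23.  41.  65.  -0.  74.  33.]
 togo tool [ 0.     -0.0001 -0.0022] roll -1.0042
[-0.17538959 -0.01896577  0.15954037]
time_s: 6.58
position: [0.6541, -0.1516, 0.0968]
tool_rot: [[0.972, 0.235, 0.001], [0.235, -0.972, -0.001], [0.001, 0.001, -1.0]]
ft_force: [-0.2, -2.4, 1.5]
grip_width: 0.0168
t 6.58 pos [ 0.6541 -0.1516  0.0968] yaw -1.3335 tilt [ 0.001 -0.001] F [-0.2 -2.4  1.5] w 0.0168 q [-23.  41.  65.  -0.  74.  53.]
 togo tool [ 0.     -0.0002 -0.0022] roll -1.351
[-0.29350194 -0.07635011  0.00555706]
```

```bash
W='python3 -m handwheel'
$W '[[[0,0,0,0],[0,0,0,0],[0,0,0,0]]]' 50 >/dev/null
$W '[[[0,0,-0.03,0],[0,0,-0.03,0],[0,0,-0.03,0],[0,0,0,0.11],[0,0,0,0.11]]]' >/dev/null
$W '[[[-0.004,-0.036,0,0],[-0.004,-0.036,0,0],[-0.004,-0.036,0,0],[-0.003,-0.036,0,0],[0,-0.036,0,0]]]' >/dev/null
$W '[[[0,0,0,0],[0,0,0,0]]]' >/dev/null
python3 - <<'E'
from h import *
P=env.camera_params('wrist');a,d=env.get_image('wrist')
w=np.array([world(0,P,u,v,d=d[v,u]) for v in range(0,384) for u in range(0,512)])
k=(w[:,2]>.112)&(w[:,2]<.13)&(abs(w[:,0]-.637)<.07)&(abs(w[:,1]-.03)<.03);b=w[k];r=cv2.minAreaRect(b[:,:2].astype(np.float32));print(len(b),r,b[:,2].mean())
togo(.637,.032,.116,PSI-np.pi/2);save('w3',a)
E
```

```text
2275 ((0.6398172378540039, 0.033074524253606796), (0.1003795713186264, 0.01179923303425312), 1.221840262413025) 0.12219510804523002
t 7.88 pos [0.6354 0.0288 0.1863] yaw -1.5503 tilt [-0. -0.] F [ 0.1 -0.4  0.7] w 0.0428 q [-8. 33. 65. -0. 82. 81.]
 togo tool [ 0.0017 -0.0032  0.0703] roll 0.003
```

View pics/w3.png

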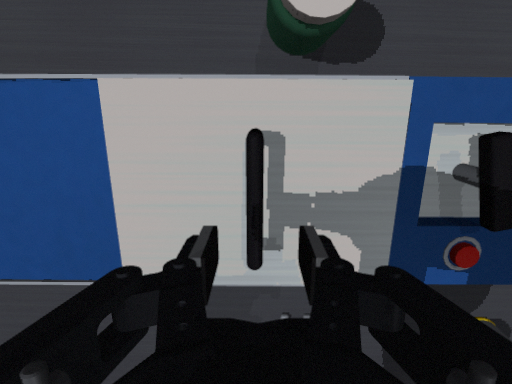

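The wrist view shows the cover bar from (255,130) to (255,265) and the T-handle turned across at (495,180). Next: grip the bar and slide the cover.

```bash
sed -i 's/PSI=0.0175/PSI=0.020/' h.py; W='python3 -m handwheel'
$W '[[[0.002,-0.0042,0.035,0],[0,0,0.034,0],[0,0,0,0],[0,0,0,0]]]' >/dev/null
$W '[[[0,0,0,0],[0,0,0,0],[0,0,0,0],[0,0,0,0]]]' 0 50
$W '[[[0,-0.015,0,0],[0,-0.025,0,0],[0,-0.025,0,0],[0,-0.025,0,0],[0,-0.025,0,0]]]'
python3 -c "from h import *;togo(.637,.032,.116,PSI-np.pi/2)"
$W '[[[0,-0.025,0,0],[0,-0.025,0,0],[0,-0.025,0,0],[0,-0.025,0,0],[0,-0.016,0,0]]]'
$W '[[[0,0,0,0],[0,0,0,0]]]' 
python3 -c "from h import *;togo(.6333,.263,.116,PSI-np.pi/2)"
```

```text
time_s: 8.55
position: [0.6383, 0.0329, 0.1196]
tool_rot: [[1.0, 0.019, 0.004], [0.019, -1.0, 0.0], [0.004, -0.0, -1.0]]
ft_force: [0.3, 2.1, 6.7]
grip_width: 0.0101
time_s: 8.97
position: [0.6363, 0.1478, 0.1197]
tool_rot: [[1.0, 0.018, 0.005], [0.018, -1.0, -0.002], [0.005, 0.002, -1.0]]
ft_force: [1.7, -3.2, 4.1]
grip_width: 0.0105
t 8.97 pos [0.6363 0.1478 0.1197] yaw -1.5527 tilt [ 0.005 -0.002] F [ 1.7 -3.2  4.1] w 0.0105 q [ 3. 38. 67. -0. 74. 92.]
 togo tool [-0.0014  0.1157  0.0039] roll -0.0019
time_s: 9.38
position: [0.6342, 0.2642, 0.1197]
tool_rot: [[1.0, 0.02, 0.005], [0.02, -1.0, -0.003], [0.005, 0.003, -1.0]]
ft_force: [1.4, -81.7, 20.4]
grip_width: 0.0098
time_s: 9.55
position: [0.6342, 0.263, 0.1198]
tool_rot: [[1.0, 0.019, 0.005], [0.019, -1.0, -0.002], [0.004, 0.002, -1.0]]
ft_force: [0.0, -4.6, 7.8]
grip_width: 0.0101
t 9.55 pos [0.6342 0.263  0.1198] yaw -1.5519 tilt [ 0.005 -0.002] F [ 0.  -4.6  7.8] w 0.0101 q [ 13.  41.  61.  -0.  78. 102.]
 togo tool [-0.0009 -0.      0.0038] roll -0.0011
```

```bash
sed -i 's/PSI=0.020/PSI=0.019/' h.py; W='python3 -m handwheel'
$W '[[[0,0,0,0],[0,0,0,0],[0,0,0,0],[0,0,-0.02,0],[0,0,-0.03,0]]]' 90 >/dev/null
$W '[[[0,0,-0.035,0],[0,0,-0.035,0],[0,0,0,-0.12],[0,0,0,-0.12],[0,0,0,-0.12]]]' >/dev/null
$W '[[[0,0,0,-0.12],[0,0,0,-0.12],[0,0,0,-0.12],[0,0,0,-0.12],[0,0,0,-0.12]]]' >/dev/null
$W '[[[0,0,0,-0.12],[0,0,0,-0.12],[0,0,0,-0.12],[0,0,0,-0.12],[0,0,0,-0.12]]]' >/dev/null
$W '[[[-0.04,0,0,0],[-0.04,0,0,0],[-0.04,0,0,0],[-0.04,0,0,0],[-0.04,0,0,0]]]' >/dev/null
$W '[[[-0.04,0,0,0],[-0.04,0,0,0],[-0.04,0,0,0],[0,0,0,0],[0,0,0,0]]]' >/dev/null
python3 - <<'E'
from h import *
togo(.637,-.04,.25,PSI)
P=env.camera_params('wrist');a,d=env.get_image('wrist');np.savez('pics/w4',a=a,d=d,**{k:np.array(v) for k,v in P.items()})
save('w4',a)
P=env.camera_params('top');a,d=env.get_image('top');np.savez('pics/t4',a=a,d=d)
save('t4',cv2.resize(a[120:280,220:440],None,fx=3,fy=3,interpolation=cv2.INTER_CUBIC))
E
```

```text
t 12.05 pos [ 0.6353 -0.0583  0.2369] yaw 0.0046 tilt [-0.001  0.   ] F [ 0.  -0.1  0.8] w 0.0769 q [-16.  31.  60.   0.  89. -16.]
 togo tool [ 0.0183  0.0018 -0.0131] roll -0.0144
```

View pics/w4.png

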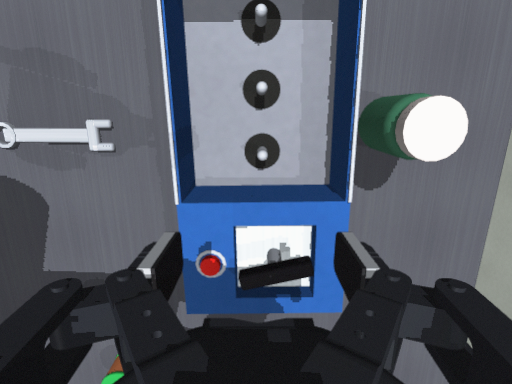

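View pics/t4.png

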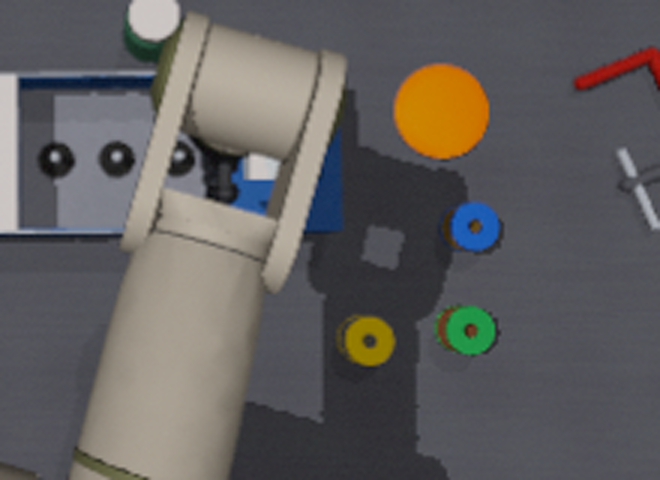

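The wrist view shows spindle tips at about (262,154), (262,88) and (261,12), with dark base discs around them. In the top crop, the spools are where they started.

Run:
```python
from h import *
f=np.load('pics/w4.npz');P={k:f[k] for k in('K','D','rvec','tvec')};a=f['a'];d=f['d']
W=np.array([[world(0,P,u,v,d=d[v,u]) for u in range(190,330)] for v in range(0,180)])
for c in((262,150),(262,88),(261,20)):
    u,v=c; 
    sub=W[max(0,v-22):v+22,u-22-190:u+22-190].reshape(-1,3);k=sub[:,2]>.037
    b=sub[k];print('tip',k.sum(),b.mean(0).round(4),'chest',(Rc.T@(b.mean(0)[:2]-O)).round(4),b[:,2].max())
# discs by darkness on floor
g=a.max(2)
for c in((262,150),(262,88),(261,20)):
    m=np.zeros_like(g);m[max(0,c[1]-24):c[1]+24,c[0]-24:c[0]+24]=(g<45)[max(0,c[1]-24):c[1]+24,c[0]-24:c[0]+24]
    v,u=np.nonzero(m);cc,r=cv2.minEnclosingCircle(np.c_[u,v].astype(np.float32));w=world(0,P,*cc,z=.006);print('disc',cc,r,w.round(4),'chest',(Rc.T@(w[:2]-O)).round(4))
f=np.load('pics/t4.npz');a=f['a'];P=env.camera_params('top')
hsv=cv2.cvtColor(a,cv2.COLOR_RGB2HSV)
for n,lo,hi,(x,y) in(('yel',20,35,(343,234)),('grn',45,85,(376,230)),('blu',95,130,(378,195))):
    m=cv2.inRange(hsv,(lo,120,60),(hi,255,255));k=np.zeros_like(m);k[y-14:y+14,x-14:x+14]=m[y-14:y+14,x-14:x+14];v,u=np.nonzero(k);cc,r=cv2.minEnclosingCircle(np.c_[u,v].astype(np.float32));print(n,world(0,P,u.mean(),v.mean(),z=.046).round(4),world(0,P,*cc,z=.046).round(4))
```

```text
tip 100 [ 0.6398 -0.0346  0.0655] chest [ 0.0014 -0.1215] 0.36215300155806557
tip 112 [0.6388 0.0311 0.055 ] chest [ 0.0016 -0.0557] 0.36215300155806557
tip 153 [0.6376 0.096  0.0681] chest [0.0017 0.0091] 0.36215300155806557
disc (255.16000366210938, 155.49000549316406) 13.926532745361328 [ 0.6326 -0.045   0.006 ] chest [-0.006  -0.1317]
disc (255.94444274902344, 92.94444274902344) 16.200428009033203 [0.6333 0.0286 0.006 ] chest [-0.0039 -0.0581]
disc (260.5, 20.060976028442383) 21.417211532592773 [0.6381 0.1051 0.006 ] chest [0.0023 0.0183]
yel [ 0.428  -0.2545  0.046 ] [ 0.4267 -0.2514  0.046 ]
grn [ 0.4415 -0.3686  0.046 ] [ 0.4398 -0.3634  0.046 ]
blu [ 0.5595 -0.3766  0.046 ] [ 0.5569 -0.3748  0.046 ]
```

Run:
```python
from h import *
f=np.load('pics/w4.npz');P={k:f[k] for k in('K','D','rvec','tvec')};a=f['a'];d=f['d']
for u0,v0 in((262,151),(262,89),(261.5,20)):
    L=[world(0,P,u,v,d=d[v,u]) for v in range(max(0,int(v0)-22),int(v0)+22) for u in range(int(u0)-20,int(u0)+20)]
    L=np.array(L);b=L[(L[:,2]>.034)&(L[:,2]<.05)&(abs(L[:,0]-.638)<.03)];w=world(0,P,u0,v0,z=.006)
    c,r=cv2.minEnclosingCircle(b[:,:2].astype(np.float32))
    print('tip',len(b),np.round(c,4),round(r,4),b[:,2].max().round(4),(Rc.T@(np.array(c)-O)).round(4),'| disc',w.round(4),(Rc.T@(w[:2]-O)).round(4))
```

```text
tip 96 [ 0.6401 -0.0384] 0.006 0.046 [ 0.0016 -0.1252] | disc [ 0.641  -0.0394  0.006 ] [ 0.0026 -0.1262]
tip 109 [0.6389 0.0322] 0.0059 0.0465 [ 0.0018 -0.0546] | disc [0.6404 0.033  0.006 ] [ 0.0033 -0.0538]
tip 148 [0.6378 0.1024] 0.0056 0.0465 [0.002  0.0156] | disc [0.6392 0.1052 0.006 ] [0.0034 0.0183]
```

```bash
cat >> h.py <<'E'
def spool(lo,hi,guess,z=.046,vmin=60):
    "spool top centre from depth + hue in the wrist view"
    P=env.camera_params('wrist');a,d=env.get_image('wrist');hsv=cv2.cvtColor(a,cv2.COLOR_RGB2HSV)
    m=cv2.inRange(hsv,(lo,100,vmin),(hi,255,255));v,u=np.nonzero(m)
    w=np.array([world(0,P,x,y,d=d[y,x]) for x,y in zip(u,v)]);k=(abs(w[:,2]-z)<.004)&(np.hypot(w[:,0]-guess[0],w[:,1]-guess[1])<.07);b=w[k]
    c,r=cv2.minEnclosingCircle(b[:,:2].astype(np.float32));print('spool',k.sum(),np.round(c,4),'r',round(r,4),'mean',b.mean(0).round(4));return a,c
E
W='python3 -m handwheel'
$W '[[[-0.028,-0.029,0,-0.014],[-0.028,-0.029,0,0],[-0.028,-0.029,0,0],[-0.028,-0.029,0,0],[-0.028,-0.029,0,0]]]' 100 >/dev/null
$W '[[[-0.028,-0.029,0,0],[-0.028,-0.029,0,0],[0,0,0,0],[0,0,0,0]]]' >/dev/null
python3 - <<'E'
from h import *
a,c=spool(20,35,(.43,-.255));save('w5',a);togo(*c,.033,PSI)
E
```

```text
spool 1707 [ 0.4289 -0.2552] r 0.0279 mean [ 0.4289 -0.2544  0.0454]
t 12.95 pos [ 0.4368 -0.2555  0.2375] yaw 0.0224 tilt [0.001 0.   ] F [-0.3  0.5 -0.7] w 0.085 q [-44.  18.  82.   0.  80. -45.]
 togo tool [ 0.0005 -0.008   0.2045] roll 0.0034
```

View pics/w5.png

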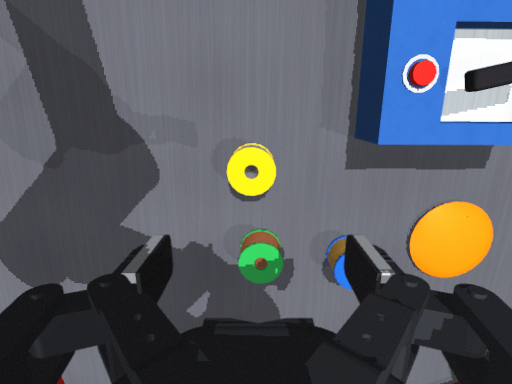

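```bash
W='python3 -m handwheel'
$W '[[[0.0005,-0.008,0.03,0.003],[0,0,0.04,0],[0,0,0.04,0],[0,0,0.04,0],[0,0,0.03,0]]]' >/dev/null
$W '[[[0,0,0.02,0],[0,0,0.0045,0],[0,0,0,0],[0,0,0,0]]]' >/dev/null
python3 -c "from h import *;togo(.4289,-.2552,.033,PSI)"
$W '[[[0,0,0,0],[0,0,0,0],[0,0,0,0],[0,0,0,0],[0,0,0,0]]]' 40 40
$W '[[[0,0,0,0],[0,0,0,0]]]' >/dev/null
$W '[[[0,0,-0.02,0],[0,0,-0.04,0],[0,0,-0.04,0],[0,0,-0.04,0],[0,0,-0.005,0]]]' 
python3 -c "from h import *;togo(.6378,.1045,.185,PSI)"
```

```text
t 13.7 pos [ 0.4296 -0.2556  0.0338] yaw 0.0208 tilt [ 0.001 -0.001] F [ 0.3 -0.1  1.2] w 0.0856 q [-44.  33.  99.   0.  49. -46.]
 togo tool [ 0.0004 -0.0007  0.0008] roll 0.0018
time_s: 14.12
position: [0.429, -0.2563, 0.0343]
tool_rot: [[-0.019, 1.0, 0.002], [1.0, 0.019, -0.002], [-0.002, 0.002, -1.0]]
ft_force: [-0.8, 2.1, 9.8]
grip_width: 0.0551
time_s: 14.7
position: [0.4301, -0.2574, 0.1847]
tool_rot: [[-0.019, 1.0, 0.009], [1.0, 0.019, -0.008], [-0.009, 0.008, -1.0]]
ft_force: [0.7, 0.1, -1.5]
grip_width: 0.0546
t 14.7 pos [ 0.4301 -0.2574  0.1847] yaw 0.0192 tilt [ 0.009 -0.008] F [ 0.7  0.1 -1.5] w 0.0546 q [-44.  20.  88.   0.  71. -46.]
 togo tool [ 0.3579  0.2146 -0.0015] roll 0.0002
```

```bash
W='python3 -m handwheel'
$W '[[[0.02,0.012,0,0],[0.0325,0.0195,0,0],[0.0325,0.0195,0,0],[0.0325,0.0195,0,0],[0.0325,0.0195,0,0]]]'  >/dev/null
$W '[[[0.0325,0.0195,0,0],[0.0325,0.0195,0,0],[0.0325,0.0195,0,0],[0.0325,0.0195,0,0],[0.0325,0.0195,0,0]]]'  >/dev/null
$W '[[[0.03,0.0185,0,0],[0.0145,0.0085,0,0],[0,0,0,0],[0,0,0,0]]]' >/dev/null
python3 -c "from h import *;togo(.6378,.1035,.085,PSI)"
```

```text
t 15.87 pos [0.6358 0.1056 0.1769] yaw 0.0204 tilt [-0.002 -0.   ] F [ 0.2 -0.8 -2.9] w 0.0548 q [-1. 34. 64. -0. 81. -2.]
 togo tool [-0.0021  0.0021  0.0919] roll 0.0014
```

```bash
W='python3 -m handwheel'
$W '[[[-0.002,0.002,0.03,0.001],[0,0,0.03,0],[0,0,0.025,0],[0,0,0,0],[0,0,0,0]]]' >/dev/null
python3 -c "from h import *;togo(.6378,.1035,.040,PSI)"
```

```text
t 16.28 pos [0.6375 0.1019 0.0924] yaw 0.0167 tilt [-0.003 -0.   ] F [ 0.8 -0.1 -1.6] w 0.0548 q [-1. 39. 70. -0. 71. -2.]
 togo tool [0.0016 0.0004 0.0524] roll -0.0023
```

```bash
W='python3 -m handwheel'
$W '[[[0.001,0,0.005,0],[0,0,0.005,0],[0,0,0.004,0],[0,0,0.004,0],[0,0,0.004,0]]]' 
$W '[[[0,0,0.005,0],[0,0,0.005,0],[0,0,0,0]]]' 
python3 -c "from h import *;togo(.6378,.1035,.040,PSI)"
```

```text
time_s: 16.7
position: [0.6383, 0.1041, 0.0709]
tool_rot: [[-0.018, 1.0, 0.001], [1.0, 0.018, -0.0], [-0.0, 0.001, -1.0]]
ft_force: [0.2, 0.2, -3.0]
grip_width: 0.0549
time_s: 16.95
position: [0.6377, 0.104, 0.0596]
tool_rot: [[-0.018, 1.0, -0.002], [1.0, 0.018, 0.0], [0.0, -0.002, -1.0]]
ft_force: [-0.1, 0.1, -3.0]
grip_width: 0.0547
t 16.95 pos [0.6377 0.104  0.0596] yaw 0.018 tilt [-0.002  0.   ] F [-0.1  0.1 -3. ] w 0.0547 q [-1. 41. 72. -0. 67. -2.]
 togo tool [-0.0005  0.0002  0.0196] roll -0.001
```

```bash
W='python3 -m handwheel'
$W '[[[0,0,0.006,0],[0,0,0.006,0],[0,0,0.004,0],[0,0,0.003,0],[0,0,0,0]]]' 
$W '[[[0,0,0,0],[0,0,0,0],[0,0,0,0],[0,0,0,0]]]' 95 
$W '[[[0,0,-0.02,0],[0,0,-0.04,0],[0,0,-0.04,0],[0,0,-0.04,0],[0,0,-0.04,0]]]' 100
$W '[[[-0.032,-0.018,-0.01,0],[-0.036,-0.02,0,0],[-0.036,-0.02,0,0],[-0.036,-0.02,0,0],[-0.036,-0.02,0,0]]]' 100 >/dev/null
$W '[[[0,0,0,0],[0,0,0,0]]]' >/dev/null
python3 - <<'E'
from h import *
P=env.camera_params('wrist');a,d=env.get_image('wrist');save('w6',a)
togo(.4415,-.369,.2,PSI)
E
```

```text
time_s: 17.37
position: [0.6379, 0.1041, 0.0409]
tool_rot: [[-0.018, 1.0, -0.001], [1.0, 0.018, 0.0], [0.0, -0.001, -1.0]]
ft_force: [-0.7, 0.5, -2.3]
grip_width: 0.0546
time_s: 17.7
position: [0.6385, 0.104, 0.0424]
tool_rot: [[-0.018, 1.0, 0.001], [1.0, 0.018, -0.0], [-0.0, 0.001, -1.0]]
ft_force: [1.1, 0.0, 0.5]
grip_width: 0.0808
time_s: 18.12
position: [0.6378, 0.1041, 0.2243]
tool_rot: [[-0.018, 1.0, 0.001], [1.0, 0.018, -0.0], [-0.0, 0.001, -1.0]]
ft_force: [0.7, -0.2, 0.3]
grip_width: 0.0854
t 18.75 pos [ 0.5434 -0.0741  0.2323] yaw 0.0166 tilt [ 0.001 -0.   ] F [-0.2  1.3  0.9] w 0.0854 q [-20.  22.  76.   0.  81. -21.]
 togo tool [-0.2932 -0.1068  0.0322] roll -0.0024
```

View pics/w6.png

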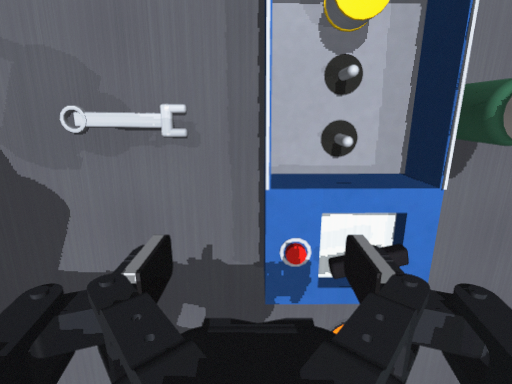

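Yellow sits on spindle 3 (353,10). Next is green.

```bash
W='python3 -m handwheel'
$W '[[[-0.036,-0.0134,0,0],[-0.037,-0.0134,0,0],[-0.037,-0.0134,0,0],[-0.037,-0.0134,0,0],[-0.037,-0.0134,0,0]]]' >/dev/null
$W '[[[-0.037,-0.0134,0,0],[-0.037,-0.0134,0,0],[-0.036,-0.0134,0,0],[0,0,0,0],[0,0,0,0]]]' >/dev/null
python3 - <<'E'
from h import *
a,c=spool(45,85,(.4415,-.369));save('w7',a);togo(*c,.033,PSI)
E
```

```text
spool 1299 [ 0.4318 -0.4211] r 0.0277 mean [ 0.4325 -0.4162  0.0454]
t 19.63 pos [ 0.4423 -0.3689  0.2315] yaw 0.0187 tilt [0.    0.001] F [-0.6  0.8  0.4] w 0.0852 q [-52.  25.  72.   0.  83. -53.]
 togo tool [-0.0521 -0.0115  0.1985] roll -0.0003
```

Green has been knocked about 5 cm. I'll move over it and measure again.

```bash
W='python3 -m handwheel'
$W '[[[-0.03,-0.006,0,0],[-0.022,-0.006,0,0],[0,0,0,0],[0,0,0,0]]]' >/dev/null
python3 - <<'E'
from h import *
a,c=spool(45,85,(.4318,-.4211));save('w8',a);togo(*c,.033,PSI)
E
```

```text
spool 1734 [ 0.4315 -0.4209] r 0.0278 mean [ 0.4317 -0.4203  0.0454]
t 20.02 pos [ 0.4315 -0.4201  0.2318] yaw 0.0199 tilt [0.    0.001] F [-0.5 -0.1  0.5] w 0.0855 q [-55.  28.  67.   0.  85. -57.]
 togo tool [-0.0009  0.      0.1988] roll 0.0009
```

View pics/w8.png

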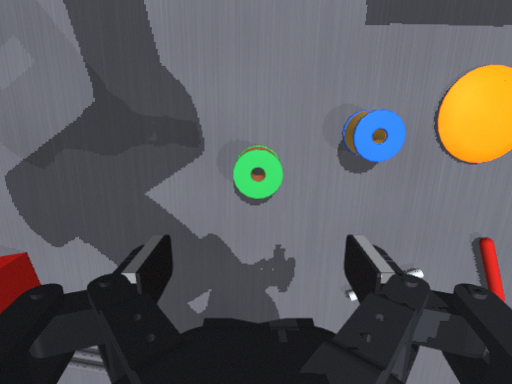

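Green is upright at (258,174) with clear space around it, and blue is at (379,136). I'll grasp green.

```bash
W='python3 -m handwheel'
$W '[[[-0.001,0,0.03,0],[0,0,0.04,0],[0,0,0.04,0],[0,0,0.04,0],[0,0,0.03,0]]]' >/dev/null
$W '[[[0,0,0.015,0],[0,0,0.004,0],[0,0,0,0],[0,0,0,0]]]' >/dev/null
python3 -c "from h import *;togo(.4315,-.4209,.033,PSI)"
$W '[[[0,0,0,0],[0,0,0,0],[0,0,0,0],[0,0,0,0],[0,0,0,0]]]' 40 40
$W '[[[0,0,0,0],[0,0,0,0]]]' >/dev/null
$W '[[[0,0,-0.02,0],[0,0,-0.04,0],[0,0,-0.04,0],[0,0,-0.04,0],[0,0,-0.01,0]]]' >/dev/null
$W '[[[0,0,0,0]]]' >/dev/null
python3 -c "from h import *;togo(.639,.0327,.185,PSI)"
```

```text
t 20.77 pos [ 0.4314 -0.4225  0.0342] yaw 0.0193 tilt [ 0.001 -0.002] F [-0.6  0.3  0.8] w 0.0852 q [-56.  40.  81.   0.  59. -57.]
 togo tool [0.0016 0.0001 0.0012] roll 0.0003
time_s: 21.18
position: [0.4309, -0.4231, 0.0344]
tool_rot: [[-0.018, 1.0, 0.002], [1.0, 0.018, -0.002], [-0.002, 0.002, -1.0]]
ft_force: [0.3, 2.1, 6.2]
grip_width: 0.0541
t 21.85 pos [ 0.431  -0.4236  0.1865] yaw 0.018 tilt [ 0.004 -0.006] F [ 0.8 -0.4 -2.9] w 0.0541 q [-56.  30.  71.  -0.  78. -57.]
 togo tool [ 4.525e-01  2.161e-01 -4.000e-04] roll -0.001
```

```bash
W='python3 -m handwheel'
$W '[[[0.02,0.01,0,0],[0.037,0.0177,0,0],[0.037,0.0177,0,0],[0.037,0.0177,0,0],[0.037,0.0177,0,0]]]' >/dev/null
$W '[[[0.037,0.0177,0,0],[0.037,0.0177,0,0],[0.037,0.0177,0,0],[0.037,0.0177,0,0],[0.037,0.0177,0,0]]]' >/dev/null
$W '[[[0.037,0.0177,0,0],[0.037,0.0177,0,0],[0.023,0.0115,0,0],[0,0,0,0],[0,0,0,0]]]' >/dev/null
python3 -c "from h import *;togo(.639,.0305,.092,PSI)"
```

```text
t 23.1 pos [0.6379 0.0324 0.1802] yaw 0.0204 tilt [-0.004  0.   ] F [-1.  -0.9 -3.4] w 0.054 q [-8. 34. 65. -0. 81. -9.]
 togo tool [-0.002   0.0014  0.0881] roll 0.0014
```

```bash
W='python3 -m handwheel'
$W '[[[-0.001,0.001,0.03,0.001],[0,0,0.03,0],[0,0,0.026,0],[0,0,0,0],[0,0,0,0]]]' >/dev/null
$W '[[[0,0,0,0],[0,0,0,0]]]' >/dev/null
python3 -c "from h import *;togo(.639,.0305,.042,PSI)"
```

```text
t 23.68 pos [0.6403 0.0295 0.0987] yaw 0.0164 tilt [ 0.003 -0.001] F [-0.9  0.4 -1.9] w 0.0542 q [-8. 38. 71. -0. 71. -9.]
 togo tool [ 0.0011 -0.0014  0.0567] roll -0.0026
```

```bash
W='python3 -m handwheel'
$W '[[[0.001,-0.001,0.008,-0.002],[0,0,0.005,0],[0,0,0.004,0],[0,0,0.004,0],[0,0,0.004,0]]]' 
$W '[[[0,0,0.005,0],[0,0,0.005,0],[0,0,0,0]]]' 
python3 -c "from h import *;togo(.639,.0305,.042,PSI)"
```

```text
time_s: 24.1
position: [0.6385, 0.0311, 0.0714]
tool_rot: [[-0.019, 1.0, -0.0], [1.0, 0.019, 0.0], [0.0, -0.0, -1.0]]
ft_force: [0.6, 1.3, -1.7]
grip_width: 0.0539
time_s: 24.35
position: [0.638, 0.0311, 0.0605]
tool_rot: [[-0.019, 1.0, -0.002], [1.0, 0.019, 0.0], [0.0, -0.002, -1.0]]
ft_force: [-1.4, -0.0, -2.5]
grip_width: 0.0543
t 24.35 pos [0.638  0.0311 0.0605] yaw 0.019 tilt [-0.002  0.   ] F [-1.4 -0.  -2.5] w 0.0543 q [-8. 41. 73. -0. 66. -9.]
 togo tool [-0.0006  0.001   0.0185] roll -0.0
```

```bash
W='python3 -m handwheel'
$W '[[[0,0,0.006,0],[0,0,0.006,0],[0,0,0.004,0],[0,0,0.003,0],[0,0,0,0]]]' 
$W '[[[0,0,0,0],[0,0,0,0],[0,0,0,0],[0,0,0,0]]]' 95 
$W '[[[0,0,-0.02,0],[0,0,-0.04,0],[0,0,-0.04,0],[0,0,-0.04,0],[0,0,-0.04,0]]]' 100 >/dev/null
$W '[[[-0.035,-0.008,-0.01,0],[-0.037,-0.008,0,0],[-0.037,-0.008,0,0],[-0.037,-0.008,0,0],[-0.037,-0.008,0,0]]]' >/dev/null
$W '[[[-0.037,-0.008,0,0],[-0.037,-0.008,0,0],[-0.037,-0.008,0,0],[-0.037,-0.008,0,0],[-0.037,-0.008,0,0]]]' >/dev/null
$W '[[[-0.037,-0.006,0,0],[0,0,0,0],[0,0,0,0]]]' >/dev/null
python3 - <<'E'
from h import *
a,c=spool(95,130,(.5595,-.3766));save('w9',a);togo(*c,.033,PSI)
E
```

```text
time_s: 24.77
position: [0.6382, 0.0311, 0.042]
tool_rot: [[-0.019, 1.0, -0.001], [1.0, 0.019, 0.0], [0.0, -0.001, -1.0]]
ft_force: [0.7, -0.4, -2.4]
grip_width: 0.0544
time_s: 25.1
position: [0.6388, 0.031, 0.0434]
tool_rot: [[-0.019, 1.0, 0.001], [1.0, 0.019, -0.0], [-0.0, 0.001, -1.0]]
ft_force: [-0.4, -0.8, -0.4]
grip_width: 0.0811
spool 1735 [ 0.5605 -0.3767] r 0.0279 mean [ 0.5606 -0.376   0.0454]
t 26.65 pos [ 0.56   -0.3759  0.2327] yaw 0.0179 tilt [0. 0.] F [ 0.2 -0.7  0.1] w 0.0854 q [-44.  35.  53.   0.  91. -45.]
 togo tool [-0.0009  0.0005  0.1997] roll -0.0011
```

View pics/w9.png

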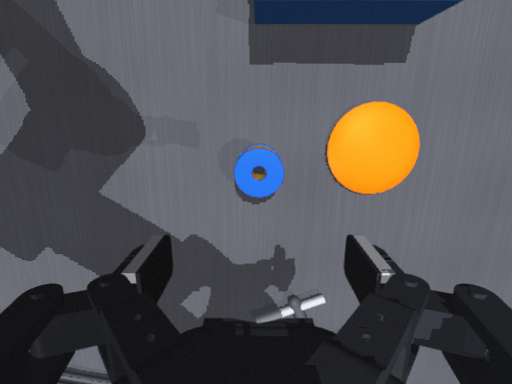

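Blue is at (259,174), and the disc's left edge at 328 leaves about 2 cm of finger clearance. I'll use a slightly narrower opening.

```bash
W='python3 -m handwheel'
$W '[[[0,0.0005,0.03,0],[0,0,0.04,0],[0,0,0.04,0],[0,0,0.04,0],[0,0,0.03,0]]]' 88 >/dev/null
$W '[[[0,0,0.015,0],[0,0,0.005,0],[0,0,0,0],[0,0,0,0]]]' >/dev/null
python3 -c "from h import *;togo(.5605,-.3767,.033,PSI)"
$W '[[[0,0,0,0],[0,0,0,0],[0,0,0,0],[0,0,0,0],[0,0,0,0]]]' 40 40
$W '[[[0,0,0,0],[0,0,0,0]]]' >/dev/null
$W '[[[0,0,-0.02,0],[0,0,-0.04,0],[0,0,-0.04,0],[0,0,-0.04,0],[0,0,-0.01,0]]]' >/dev/null
$W '[[[0,0,0,0]]]' >/dev/null
python3 -c "from h import *;togo(.6402,-.0395,.185,PSI)"
```

```text
t 27.4 pos [ 0.5616 -0.3752  0.0344] yaw 0.0201 tilt [ 0.002 -0.002] F [0.2 0.5 0.3] w 0.0751 q [-44.  45.  68.   0.  67. -45.]
 togo tool [-0.0014 -0.0011  0.0014] roll 0.0011
time_s: 27.82
position: [0.5613, -0.3759, 0.0349]
tool_rot: [[-0.019, 1.0, 0.002], [1.0, 0.019, -0.002], [-0.002, 0.002, -1.0]]
ft_force: [-0.1, 1.1, 5.9]
grip_width: 0.0539
t 28.48 pos [ 0.5615 -0.3761  0.1868] yaw 0.0191 tilt [ 0.005 -0.005] F [ 0.1  0.3 -4.4] w 0.054 q [-44.  37.  58.   0.  85. -45.]
 togo tool [0.3351 0.0851 0.0005] roll 0.0001
```

```bash
W='python3 -m handwheel'
$W '[[[0.02,0.0051,0,0],[0.037,0.0094,0,0],[0.037,0.0094,0,0],[0.037,0.0094,0,0],[0.037,0.0094,0,0]]]' >/dev/null
$W '[[[0.037,0.0094,0,0],[0.037,0.0094,0,0],[0.037,0.0094,0,0],[0.037,0.0094,0,0],[0.0205,0.0045,0,0]]]' >/dev/null
$W '[[[0,0,0.03,0],[0,0,0.03,0],[0,0,0.026,0],[0,0,0,0],[0,0,0,0]]]' >/dev/null
$W '[[[0,0,0,0],[0,0,0,0]]]' >/dev/null
python3 -c "from h import *;togo(.6402,-.0383,.042,PSI)"
```

```text
t 29.9 pos [ 0.6398 -0.0378  0.0983] yaw 0.0188 tilt [ 0.003 -0.001] F [-0.  -0.5 -3.7] w 0.0538 q [-14.  38.  71.  -0.  71. -15.]
 togo tool [-0.0005  0.0003  0.0563] roll -0.0002
```

```bash
W='python3 -m handwheel'
$W '[[[0,0,0.008,0],[0,0,0.005,0],[0,0,0.004,0],[0,0,0.004,0],[0,0,0.004,0]]]' 
$W '[[[0,0,0.005,0],[0,0,0.005,0],[0,0,0,0]]]' 
python3 -c "from h import *;togo(.6402,-.0383,.042,PSI)"
```

```text
time_s: 30.32
position: [0.6391, -0.0375, 0.0714]
tool_rot: [[-0.019, 1.0, -0.0], [1.0, 0.019, 0.0], [0.0, -0.0, -1.0]]
ft_force: [-0.2, 0.3, -3.8]
grip_width: 0.0539
time_s: 30.57
position: [0.6386, -0.0374, 0.0605]
tool_rot: [[-0.019, 1.0, -0.002], [1.0, 0.019, 0.0], [0.001, -0.002, -1.0]]
ft_force: [0.2, -0.6, -4.8]
grip_width: 0.0541
t 30.57 pos [ 0.6386 -0.0374  0.0605] yaw 0.019 tilt [-0.002  0.   ] F [ 0.2 -0.6 -4.8] w 0.0541 q [-14.  41.  73.   0.  66. -15.]
 togo tool [-0.001   0.0016  0.0185] roll -0.0
```

Threaded as well. I'll lower, release, lift, and look at all three.

```bash
W='python3 -m handwheel'
$W '[[[0,0,0.006,0],[0,0,0.006,0],[0,0,0.004,0],[0,0,0.003,0],[0,0,0,0]]]' 
$W '[[[0,0,0,0],[0,0,0,0],[0,0,0,0],[0,0,0,0]]]' 95 
$W '[[[0,0,-0.02,0],[0,0,-0.04,0],[0,0,-0.04,0],[0,0,-0.04,0],[0,0,-0.04,0]]]' 100 >/dev/null
$W '[[[0.02,0,-0.02,0],[0,0,0,0],[0,0,0,0],[0,0,0,0]]]' >/dev/null
python3 - <<'E'
from h import *
a,c=spool(20,35,(.6378,.1045),z=.052,vmin=40);a2,c=spool(45,85,(.639,.0327),z=.052);a2,c=spool(95,130,(.6402,-.0395),z=.052);save('w10',a);togo(.6338,.263,.22,PSI-np.pi/2)
E
```

```text
time_s: 30.98
position: [0.6388, -0.0374, 0.042]
tool_rot: [[-0.019, 1.0, -0.001], [1.0, 0.019, 0.0], [0.0, -0.001, -1.0]]
ft_force: [0.3, 0.2, -3.7]
grip_width: 0.0544
time_s: 31.32
position: [0.6395, -0.0375, 0.0435]
tool_rot: [[-0.019, 1.0, 0.001], [1.0, 0.019, -0.0], [-0.0, 0.001, -1.0]]
ft_force: [-0.2, -0.1, -0.1]
grip_width: 0.081
spool 2325 [0.6383 0.1043] r 0.0281 mean [0.6389 0.1045 0.0515]
spool 1905 [0.639  0.0325] r 0.0277 mean [0.6388 0.0334 0.0515]
spool 1850 [ 0.6409 -0.0681] r 0.0574 mean [ 0.6396 -0.043   0.0515]
t 32.22 pos [ 0.6384 -0.0179  0.2412] yaw 0.0184 tilt [-0.003  0.   ] F [-0.3  0.2 -0.3] w 0.0855 q [-12.  31.  59.  -0.  89. -13.]
 togo tool [0.281  0.0006 0.0214] roll 1.5702
```

View pics/w10.png

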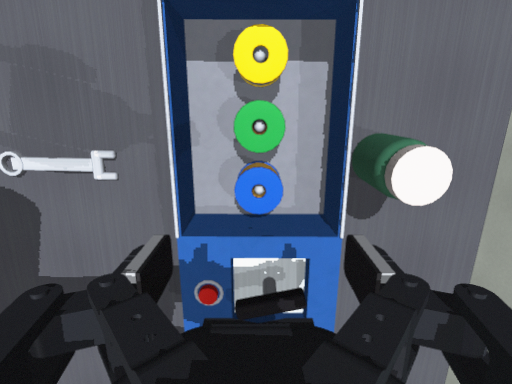

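All three spools are on their spindles with tops at 52 mm: yellow (260,55), green (260,127), blue (259,190). Now I'll shut the cover.

```bash
W='python3 -m handwheel'
$W '[[[0.04,0,0,0],[0.04,0,0,0],[0.04,0,0,0],[0.04,0,0,0],[0.04,0,0,0]]]' 50 >/dev/null
$W '[[[0.04,0,0,0],[0.04,0,0,0],[0,0,0,0.12],[0,0,0,0.12],[0,0,0,0.12]]]' >/dev/null
$W '[[[0,0,0,0.12],[0,0,0,0.12],[0,0,0,0.12],[0,0,0,0.12],[0,0,0,0.12]]]' >/dev/null
$W '[[[0,0,0,0.12],[0,0,0,0.12],[0,0,0,0.12],[0,0,0,0.12],[0,0,0,0.12]]]' >/dev/null
$W '[[[0,0,0.03,0.01],[0,0,0.03,0],[0,0,0,0],[0,0,0,0]]]' >/dev/null
python3 -c "from h import *;togo(.6342,.263,.118,PSI-np.pi/2)"
```

```text
t 34.22 pos [0.633  0.262  0.1813] yaw -1.5513 tilt [-0.004 -0.001] F [-0.4 -0.7  1.2] w 0.0431 q [ 13.  38.  56.  -0.  86. 101.]
 togo tool [ 0.0015 -0.001   0.0633] roll 0.0005
```

```bash
W='python3 -m handwheel'
$W '[[[0.001,-0.001,0.032,0],[0,0,0.031,0],[0,0,0,0],[0,0,0,0]]]' >/dev/null
$W '[[[0,0,0,0],[0,0,0,0],[0,0,0,0],[0,0,0,0]]]' 0 50
$W '[[[0,0.015,0,0],[0,0.025,0,0],[0,0.025,0,0],[0,0.025,0,0],[0,0.025,0,0]]]' >/dev/null
$W '[[[0,0.025,0,0],[0,0.025,0,0],[0,0.025,0,0],[0,0.018,0,0],[0,0.01,0,0]]]'
$W '[[[0,0.005,0,0],[0,0.003,0,0],[0,0.002,0,0],[0,0.002,0,0],[0,0,0,0]]]'
python3 -c "from h import *;togo(.6383,.0329,.118,PSI-np.pi/2)"
```

```text
time_s: 34.88
position: [0.6354, 0.2629, 0.1227]
tool_rot: [[1.0, 0.019, 0.004], [0.019, -1.0, -0.001], [0.004, 0.001, -1.0]]
ft_force: [-0.8, -2.9, 6.4]
grip_width: 0.01
time_s: 35.72
position: [0.6393, 0.0437, 0.1227]
tool_rot: [[1.0, 0.018, 0.003], [0.018, -1.0, -0.0], [0.003, 0.0, -1.0]]
ft_force: [-3.0, 2.6, 7.7]
grip_width: 0.01
time_s: 36.13
position: [0.6394, 0.0333, 0.1227]
tool_rot: [[1.0, 0.02, 0.003], [0.02, -1.0, -0.0], [0.003, 0.0, -1.0]]
ft_force: [-3.2, 0.3, 8.7]
grip_width: 0.01
t 36.13 pos [0.6394 0.0333 0.1227] yaw -1.5512 tilt [ 0.003 -0.   ] F [-3.2  0.3  8.7] w 0.01 q [-8. 37. 70.  0. 73. 81.]
 togo tool [-0.0012  0.0004  0.0047] roll 0.0006
```

```bash
W='python3 -m handwheel'
$W '[[[0,0.002,0,0],[0,0.001,0,0],[0,0,0,0]]]'
$W '[[[0,0,0,0],[0,0,0,0],[0,0,0,0],[0,0,0,0]]]' 50
$W '[[[0,0,-0.02,0],[0,0,-0.03,0],[0,0,-0.03,0],[0,0,0,0]]]' >/dev/null
$W '[[[0.002,0.037,0,0],[0.002,0.037,0,0],[0.002,0.037,0,0],[0.002,0.037,0,0],[0.003,0.037,0,0]]]' >/dev/null
$W '[[[0,0,0,-0.11],[0,0,0,-0.108],[0,0,0,0],[0,0,0,0]]]' >/dev/null
python3 - <<'E'
from h import *
togo(.6541,-.1516,.097,-1.3335)
P=env.camera_params('wrist');a,d=env.get_image('wrist')
w=np.array([world(0,P,u,v,d=d[v,u]) for v in range(384) for u in range(512)])
def box(z0,z1,x,y,rx,ry):
    b=w[(w[:,2]>z0)&(w[:,2]<z1)&(abs(w[:,0]-x)<rx)&(abs(w[:,1]-y)<ry)];r=cv2.minAreaRect(b[:,:2].astype(np.float32));print(len(b),r)
box(.1,.112,.654,-.151,.06,.06);box(.115,.13,.638,.033,.07,.03)
E
```

```text
time_s: 36.38
position: [0.6394, 0.0328, 0.1227]
tool_rot: [[1.0, 0.021, 0.003], [0.021, -1.0, 0.004], [0.004, -0.004, -1.0]]
ft_force: [-3.3, 9.7, 9.0]
grip_width: 0.0102
time_s: 36.72
position: [0.6392, 0.0303, 0.1203]
tool_rot: [[1.0, 0.02, 0.001], [0.02, -1.0, -0.0], [0.001, 0.0, -1.0]]
ft_force: [0.1, 0.5, 0.1]
grip_width: 0.0427
t 37.8 pos [ 0.6536 -0.1544  0.1998] yaw -1.3364 tilt [-0. -0.] F [-0.5  0.5 -0.6] w 0.0433 q [-23.  36.  57.  -0.  87.  53.]
 togo tool [ 0.0011 -0.0026  0.1028] roll -0.0029
2014 ((0.6552453637123108, -0.15124602615833282), (0.07529811561107635, 0.01754775270819664), 13.697819709777832)
1992 ((0.6396542191505432, 0.028969399631023407), (0.10160031169652939, 0.008394611068069935), 1.820898413658142)
```

The cover is at its stop (y 0.0328, 9.7 N). Next: grip the T and turn it back counter-clockwise.

```bash
W='python3 -m handwheel'
$W '[[[0.001,-0.0026,0.035,0],[0,0,0.035,0],[0,0,0.032,0],[0,0,0,0],[0,0,0,0]]]' >/dev/null
python3 -c "from h import *;togo(.6541,-.1516,.097,-1.3335)"
$W '[[[0,0,0,0],[0,0,0,0],[0,0,0,0],[0,0,0,0]]]' 0 50
$W '[[[0,0,0,-0.1],[0,0,0,-0.1],[0,0,0,-0.1],[0,0,0,-0.1],[0,0,0,-0.1]]]' >/dev/null
$W '[[[0,0,0,-0.1],[0,0,0,-0.1],[0,0,0,-0.1],[0,0,0,-0.1],[0,0,0,-0.1]]]' >/dev/null
$W '[[[0,0,0,-0.1],[0,0,0,-0.1],[0,0,0,-0.1],[0,0,0,-0.06],[0,0,0,0]]]' >/dev/null
python3 -c "from h import *;togo(.6541,-.1516,.097,PSI);print(env.observe()['wrist_torque'])"
```

```text
t 38.27 pos [ 0.6538 -0.151   0.0974] yaw -1.3342 tilt [-0.002  0.001] F [-0.2  0.   1.7] w 0.0428 q [-23.  41.  65.  -0.  74.  53.]
 togo tool [0.0002 0.0007 0.0004] roll -0.0007
time_s: 38.6
position: [0.6549, -0.1516, 0.1]
tool_rot: [[0.972, 0.235, 0.004], [0.235, -0.972, -0.001], [0.003, 0.002, -1.0]]
ft_force: [2.6, 1.7, 3.2]
grip_width: 0.0173
t 39.85 pos [ 0.6539 -0.1507  0.0987] yaw 0.0284 tilt [0.    0.001] F [-2.   5.7  3.4] w 0.0171 q [-23.  41.  65.   0.  74. -25.]
 togo tool [-0.0009  0.0002  0.0017] roll 0.0094
[ 0.88193707  0.38327234 -0.33971937]
```

```bash
W='python3 -m handwheel'
$W '[[[0,0,0,-0.01],[0,0,0,0],[0,0,0,0],[0,0,0,0]]]' 50 >/dev/null
$W '[[[0,0,-0.02,0],[0,0,-0.03,0],[0,0,0,0],[0,0,0,0]]]' >/dev/null
$W '[[[0,0,0,0],[0,0,0,0],[0,0,0,0],[0,0,0,0],[0,0,0,0]]]' 0
python3 - <<'E'
from h import *
togo(.6544,-.1514,.123,PSI)
P=env.camera_params('wrist');a,d=env.get_image('wrist')
w=np.array([world(0,P,u,v,d=d[v,u]) for v in range(384) for u in range(512)])
b=w[(w[:,2]>.1)&(w[:,2]<.112)&(abs(w[:,0]-.654)<.06)&(abs(w[:,1]+.151)<.06)];print(len(b),cv2.minAreaRect(b[:,:2].astype(np.float32)))
E
```

```text
time_s: 40.93
position: [0.6539, -0.1514, 0.1473]
tool_rot: [[-0.037, 0.999, -0.001], [0.999, 0.037, 0.0], [0.0, -0.001, -1.0]]
ft_force: [-0.1, 0.5, -0.9]
grip_width: 0.0001
t 40.93 pos [ 0.6539 -0.1514  0.1473] yaw 0.0369 tilt [-0.001  0.   ] F [-0.1  0.5 -0.9] w 0.0001 q [-23.  38.  62.  -0.  80. -25.]
 togo tool [-0.      0.0005  0.0243] roll 0.0179
1858 ((0.6540417671203613, -0.13593396544456482), (0.01803526096045971, 0.0447942391037941), 1.2121632099151611)
```

```bash
W='python3 -m handwheel'
$W '[[[0,0,0.02,0],[0,0,0.01,0],[0,0,0.006,0],[0,0,0.005,0],[0,0,0.004,0]]]'
$W '[[[0,0,0.004,0],[0,0,0.003,0],[0,0,0.002,0],[0,0,0,0]]]'
$W '[[[0,0,0.001,0],[0,0,0.001,0],[0,0,0,0]]]'
```

```text
time_s: 41.4
position: [0.6544, -0.1515, 0.1035]
tool_rot: [[-0.037, 0.999, 0.001], [0.999, 0.037, -0.0], [-0.0, 0.001, -1.0]]
ft_force: [-1.3, 1.4, 12.0]
grip_width: -0.0002
time_s: 41.73
position: [0.6543, -0.1516, 0.0947]
tool_rot: [[-0.037, 0.999, 0.001], [0.999, 0.037, -0.001], [-0.001, 0.001, -1.0]]
ft_force: [1.0, -1.4, 4.2]
grip_width: -0.0002
time_s: 41.98
position: [0.6544, -0.1515, 0.0931]
tool_rot: [[-0.037, 0.999, 0.002], [0.999, 0.037, -0.001], [-0.001, 0.001, -1.0]]
ft_force: [-1.3, 0.5, 7.8]
grip_width: -0.0001
```

```bash
W='python3 -m handwheel'
$W '[[[0,0,0.001,0],[0,0,0.001,0],[0,0,0,0]]]'
$W '[[[0,0,-0.02,0],[0,0,-0.04,0],[0,0,-0.04,0],[0,0,-0.04,0],[0,0,0,0]]]' >/dev/null
$W '[[[0,-0.03,0,0],[0,-0.03,0,0],[0,-0.03,0,0],[0,0,0,0],[0,0,0,0]]]' >/dev/null
python3 - <<'E'
from h import *
togo(.6544,-.1514,.123,PSI)
P=env.camera_params('wrist');a,d=env.get_image('wrist');save('w11',a)
w=np.array([world(0,P,u,v,d=d[v,u]) for v in range(384) for u in range(512)]);dark=a.reshape(-1,3).max(1)<70
for z0,z1,x,y,rx,ry in((.065,.112,.654,-.151,.03,.042),(.115,.13,.638,.033,.07,.03)):
    b=w[dark&(w[:,2]>z0)&(w[:,2]<z1)&(abs(w[:,0]-x)<rx)&(abs(w[:,1]-y)<ry)];print(len(b),np.median(b[:,2]) if len(b) else 0,cv2.minAreaRect(b[:,:2].astype(np.float32)) if len(b) else 0)
E
```

```text
time_s: 42.23
position: [0.6546, -0.1516, 0.0929]
tool_rot: [[-0.037, 0.999, 0.003], [0.999, 0.037, -0.002], [-0.002, 0.003, -1.0]]
ft_force: [-2.9, 0.8, 16.6]
grip_width: -0.0003
t 43.07 pos [ 0.5631 -0.1547  0.2302] yaw 0.0361 tilt [-0.  0.] F [-0.6  0.1  0.5] w -0.0002 q [-27.  26.  71.   0.  83. -29.]
 togo tool [0.     0.0914 0.1071] roll 0.0171
1443 0.07695860328243587 ((0.6535963416099548, -0.15124303102493286), (0.01815350167453289, 0.07390846312046051), 1.4904050827026367)
0 0 0
```

View pics/w11.png

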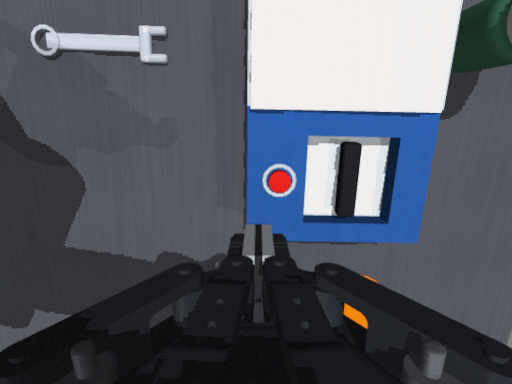

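The T-bar at (347,180) is flush, with its top at 77 mm as at the start. It lies along the chest's y, and the cover meets the housing at row 108. I'll hand the job in.

```bash
python3 -c "from h import *;env.close_job();print('closed')"
```

```text
the job is handed in; nothing more can be done
closed
```

The three spools present (yellow, green, blue) are on spindles 3, 2 and 1, and the chest is shut and latched again. The job was handed in at about 43 s of the 208 s allowed; no verdict is reported.

**Order of work:** I pressed the button and turned the handle 1.35 rad to its stop. Then I opened the cover 230 mm, loaded the spools, shut the cover, turned the handle back and pushed it home. The green spool was knocked about 5 cm during the run; I measured it again and picked it up from its new place.

**Last checks:**
- **Spools:** all three tops read 52 mm, which is right down on the well floor. Yellow and green centres were within about 1 mm of their spindles. Blue's fitted circle was spoiled by the blue chest wall, but it looked seated in the picture.
- **Cover:** it stopped where it first stood (y 0.0328 m against 0.0329 m at the start), with 9.7 N against the stop. Its bar was out of view in the final picture.
- **Handle:** the bar lies along the chest within about 0.01 rad. Its top stayed at 77 mm after I let go, as it was when first latched.
- **Forces and bystanders:** opening the cover hit its end stop with a brief 82 N at the wrist, under the 120 N limit. The hammer, wrench, disc and jar were not approached; I did not measure them again at the end.

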